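# Draw the push rod out of its guide unit and lay it in the V-blocks

## Robot

A 7-joint arm with a two-finger parallel gripper is mounted at the origin on the work surface. World frame = base frame: x ahead of the robot, y to its left, z up, the work surface at z = 0. Lengths are in m, angles in rad, forces in N, time in s.
With the tool pointing down it reaches from about 0.35 to 0.9 m from the base axis. Payload 19.9 kg.
Tool frame: the origin (TCP) lies midway between the tips of the shut fingers; the grasp point (between the pads) lies 19 mm behind it; z points along the fingers, y is the line along which they close (so a half turn about z gives the same grasp; the last joint's range is limited). The gripper opens to 85 mm and grips with 20 to 120 N. Pads are 22 mm wide; open, the fingers measure 114 mm over their backs; the gripper's body (76 mm by 85 mm) begins 54 mm behind the grasp point. The pads swing forward as they close: fully open they stand 13 mm farther back than shut.
Start: joints at [-1.363, 0.417, -0.01, 1.614, 0.005, 1.111, -0.053], TCP at [0.154, 0.606, 0.231] pointing down, gripper open.
Joint ranges: [-2.81, 2.81], [-0.39, 2.02], [-1.27, 1.25], [0.06, 2.57], [-1.19, 4.33], [0.19, 2], [-2.82, 2.82]. Speed limits (rad/s): [1.89, 1.89, 2.39, 2.39, 3.01, 3.01, 3.01].

## Interface

Orientations are given as a unit quaternion [w, x, y, z].
In Python, from cell import ctrl, imaging gives the robot as it stands.
- The arm moves only by the shell command python3 -m crank 'ROWS' [OPENING] [FORCE]. ROWS is JSON, one flat list of numbers, 4 for each row, row after row: the shift along the world's x, y, z in mm, then the turn about the world's z in rad. In form: [x, y, z, turn, x, y, z, turn, ...]. A call has 1 to 8 rows; each row is the pose to reach, as a shift and turn from the pose commanded when the call began; what a row does not reach only later rows make up. A row lasts 1/8 s, in which the tool goes at most 62.5 mm and 10.7 degrees, less where a joint would pass 70% of its speed; a pose out of reach is approached as far as the arm can. A call with a gripper value outside its range is refused whole. OPENING is the closure, from -1 (fully open) to 1 (shut), set as the call begins (- or left out, the last holds). The fingers move at their own pace and stop on an object; FORCE is the grip in N (left out, the last holds). Time passes only in rows, so rows that repeat a pose let the fingers close. It gives the time, the measured TCP pose, the force, the opening and the grip force at its end, in the units of the state.
- ctrl.observe(): the state, without advancing time (a new reading comes with each control period).
- imaging.grab_frame(name): name is "side" or "top" or "wrist"; returns a dict with "image" (384x512x3 uint8, red, green, blue), "fx", "fy", "cx", "cy" (pixels), "extrinsics" (4x4, takes a point from world to camera coordinates). Camera axes: x right, y down, z forward; pixel columns grow to the right and rows downward; lengths in m; the calibration is good to about 2 mm. A picture is of the moment at which its call begins. There is no depth.
- ctrl.hand_in(): hands the job in; it is judged then, once.
The state is a dict: "time": time; "joint_pos": joint angles; "dq": joint speeds; "joint_efforts": joint torques, N m; "position": TCP position; "orientation": TCP orientation; "wrist_force": force on the tool from outside, world axes, zero at the start; "ft_torque": the same for the moment, N m; "grip_width": opening from 0.0 (shut) to 1.0 (fully open); "gripper_force": force on a finger pad.
Only numpy, scipy, OpenCV 4.12 (cv2) and the standard library are available. Lean on these libraries where they do the work, as an engineer would, in place of code of your own. Each camera call takes 0.05 s, during which the arm holds its last target. There are 200 camera calls.

## Task

Draw the push rod all the way out of the guide unit, pulling it endwise through the bearing barrel and the front plate a stroke at a time, and lay it gently down in both V-blocks of the stand with about the same overhang at each end. Do not let the rod touch the bench, and leave the other things on the bench where they lie.

Things in the scene. Friction and masses are not known exactly. Their poses are not given: they have to be found in the camera images.
- guide_unit: Aluminium pusher guide unit, screwed down (cannot move). Origin: centre of the underside of its base plate (120 mm along x, 370 along y, 15 thick); z up. The rod runs along its y axis at x = 0, z = 65 mm, and comes out towards -y. Along y: round barrel +165 to -35 mm, open window -35 to -135, upright front plate -135 to -165, base plate ends at -185.
- barrel_mouth (a point): Centre of the bore at the window end of the dark bearing barrel (y = -35 mm, z = 65 mm of the unit). Barrel: 200 mm long, outside 34 mm, bore 18.5 mm, held in two clamp saddles 64 mm wide that rise to z = 95 mm with their screws.
- window_mid (a point): Middle of the window between barrel and front plate, on the bores' centre line (y = -85 mm, z = 65 mm of the unit). The window is 100 mm long; in it the bare rod can be gripped from above, 50 mm of free height below its centre, nothing at its sides.
- plate_bore (a point): Centre of the front plate's bore on its outer face (y = -165 mm, z = 65 mm of the unit). The plate is 30 mm thick, 100 mm wide, rises to z = 95 mm; bore 18.5 mm. Beyond it, outside the unit, the rod is free to be gripped.
- push_rod: Plain bright steel bar, 16 mm diameter, 300 mm long, about 0.47 kg (+-20%), both ends alike; origin at its middle, y axis along it. It starts loose in barrel and front plate, about 1 mm below the bores' centre, leading end 8 to 24 mm inside the plate's outer face; slides with light friction. Barrel guides it until 170 mm stand out of the plate. Hangs level only if held near its middle.
- rod_end_out (a point): Centre of the rod's leading end face, the one that comes out first (rod y = -150 mm).
- rod_end_in (a point): Centre of the rod's other end face, inside the barrel at the start (rod y = +150 mm).
- v_stand: Checking stand, fixed: dark base plate (70 mm along x, 260 along y, 15 thick), two bright steel V-blocks (56 mm wide along x, 40 long along y, tops at z = 55 mm) centred at y = +90 and -90 mm, 140 mm clear between them. Origin: centre of its underside; z up. Both 90-degree grooves run along y at x = 0, 30 mm wide at the top, 15 mm deep.
- v_mid (a point): Where the middle of the rod's axis lies when the rod rests centred in both V-blocks (x = 0, y = 0, z = 51.3 mm of the stand).
- coupling: Bystander: steel coupling ring, 38 mm diameter, 18 mm high, origin under its centre.
- hex_key: Bystander: L-shaped dark hex key, 6 mm thick, 100 by 28 mm, lying flat; origin under the middle of the long leg.
- bored_plate: Bystander: aluminium plate 100 x 120 x 20 mm with a 50 mm bore; origin under its centre.
- deburr_tool: Bystander: brass-handled deburring tool, 15 mm thick, about 140 mm long, lying; origin under its handle.
- oil_bottle: Bystander: white bottle with black cap, 52 mm diameter, 130 mm high, standing.

How it is judged:
On the way, in this order (a step that is already met when the one before it is completed fails the run):
1. the rod's leading end stands more than 25 mm out of the front plate, the rod still in both bores (y of push_rod in the frame of guide_unit between -0.18 and -0.04 m and angle between the y axis of push_rod and the y axis of guide_unit, either way round below 0.1 rad), for 0.1 s.
2. the rod is drawn out of the front plate and held clear of the bench (y of push_rod in the frame of guide_unit below -0.305 m and height (world z) of push_rod above 0.05 m and contact force between push_rod and the fingers above 1 N), for 0.1 s.
At the end, for the whole second after the job is handed in: The rod rests in both V-blocks: its middle within 4 mm sideways, 35 mm lengthwise and 3 mm in height of the seated position, its axis within 0.03 rad of the grooves, at rest (x of push_rod in the frame of v_stand between -0.004 and 0.004 m and y of push_rod in the frame of v_stand between -0.035 and 0.035 m and z of push_rod in the frame of v_stand between 0.048 and 0.0545 m and angle between the y axis of push_rod and the y axis of v_stand, either way round below 0.03 rad and linear speed of push_rod below 0.01 m/s); the robot touches nothing.
It fails at once if the rod or one end of it drops onto the bench (height (world z) of any of rod_end_in, rod_end_out below 0.01 m).
It fails at once if the rod is dropped or thrown into the stand (it strikes the stand faster than 0.45 m/s) (contact force between push_rod and v_stand above 1 N and linear speed of push_rod above 0.45 m/s).
It fails at once if the coupling ring, hex key, bored plate, deburring tool or bottle is moved by more than 20 mm (distance of any of coupling, hex_key, bored_plate, deburr_tool, oil_bottle from where it was at the start of the episode above 0.02 m).
It also fails if it takes over 56 s, if anything falls off the work surface, if the arm or the gripper's body presses on something with over 40 N, if the wrist force passes 120 N, or if a joint passes its speed limit or range.

## Working session

There is one attempt and no reset: what is moved stays moved. The work goes in short steps, Python scripts to look and compute and a shell command to move; the robot and the scene stay as the last step left them, time stands still between calls to the robot, and variables do not carry over. Pictures are saved under pics/ and viewed, at most 10 in all, crops included, and the job is handed in when it is done.

```bash
ls; mkdir -p pics; python3 - <<'E'
from cell import ctrl, imaging
import cv2, numpy as np
s=ctrl.observe(); print(s)
for n in ("top","side"):
    f=imaging.grab_frame(n); np.savez(f"{n}.npz",**{k:np.array(v) for k,v in f.items()})
    print(n,f["fx"],f["fy"],f["cx"],f["cy"],np.round(f["extrinsics"],4).tolist())
    cv2.imwrite(f"pics/{n}0.png",cv2.resize(f["image"][:,:,::-1],(800,600),interpolation=cv2.INTER_CUBIC))
E
```

```text
pics
{'time': 0.0, 'joint_pos': array([-1.36352612,  0.41795286, -0.01031824,  1.61415272,  0.00467648,
        1.1107009 , -0.05298727]), 'dq': array([-2.45066898e-03, -3.40897726e-04,  1.00882094e-04,  4.83906525e-04,
       -2.34656254e-03,  8.44680399e-05, -1.95398503e-03]), 'joint_efforts': array([ 2.29615798e-04, -8.64454722e+01,  6.78747743e-01, -4.34886360e+01,
        1.91267976e-02,  7.41641532e-03,  4.36213361e-05]), 'position': array([0.15379442, 0.60543443, 0.23068238]), 'orientation': array([-4.25873176e-05,  1.24052502e-01,  9.92275477e-01, -5.93337559e-04]), 'wrist_force': array([0.07692119, 0.01404738, 0.29571785]), 'ft_torque': array([ 0.01372578,  0.04124846, -0.01590984]), 'gripper_force': 0.0, 'grip_width': 1.0037141791229158}
top 409.00784733482885 409.00784733482885 249.3408330656658 189.08931702169423 [[0.0258, -0.9995, 0.0169, -0.0355], [-0.984, -0.0284, -0.1757, 0.5583], [0.1761, -0.0121, -0.9843, 0.9555], [0.0, 0.0, 0.0, 1.0]]
side 358.70140455859195 358.70140455859195 256.38507093566113 192.63131490002982 [[0.9487, -0.3157, -0.0163, -0.5302], [-0.1785, -0.4924, -0.8519, 0.1363], [0.261, 0.8111, -0.5235, 0.967], [0.0, 0.0, 0.0, 1.0]]
```

View pics/top0.png

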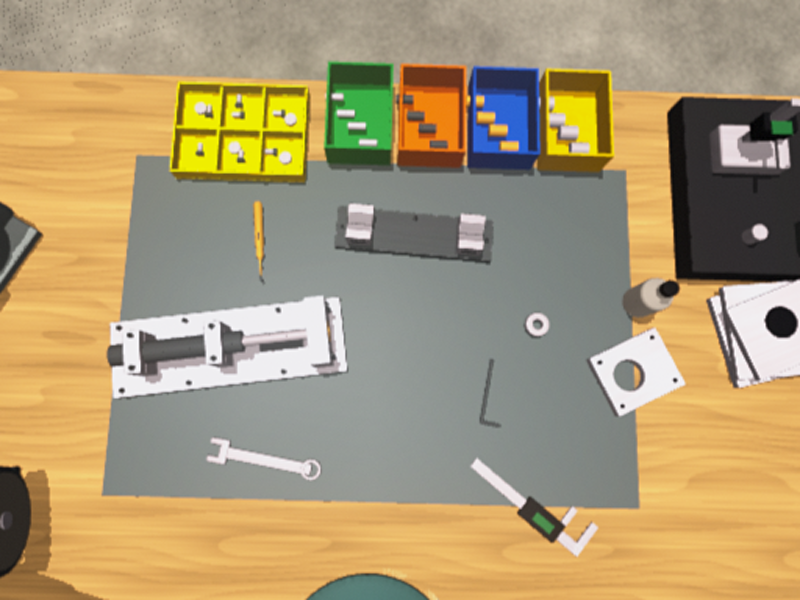

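View pics/side0.png

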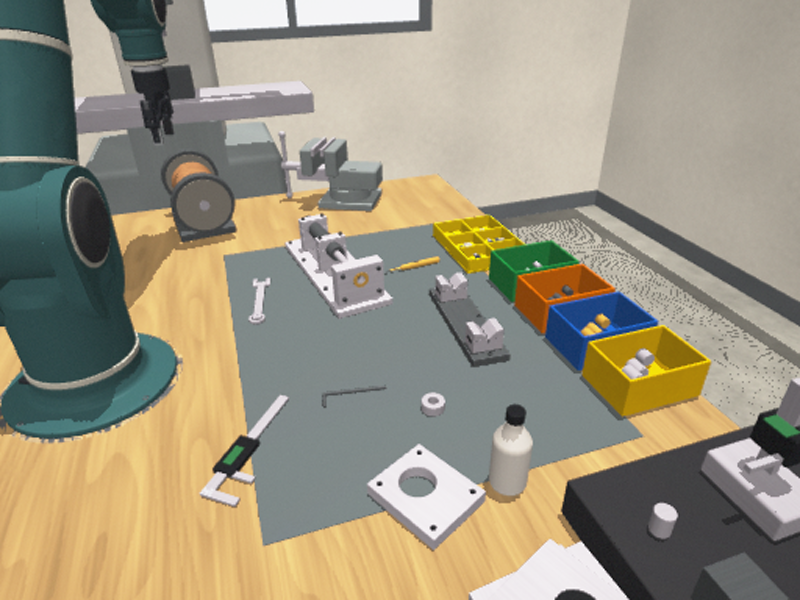

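The top view shows the guide unit at left, (110–347, 297–398), with the rod coming out to the right (-y). The stand is at (335–493, 203–262), the deburring tool at (260, 240), the coupling at (537, 324) and the hex key at (488, 395). I'll crop in closer to get accurate corners.

```bash
python3 - <<'E'
import cv2, numpy as np
im=np.load("top.npz")["image"][:,:,::-1]
cv2.imwrite("pics/crop1.png",cv2.resize(im[120:262,64:324],None,fx=3,fy=3,interpolation=cv2.INTER_CUBIC))
E
```

```text
(no output)
```

View pics/crop1.png

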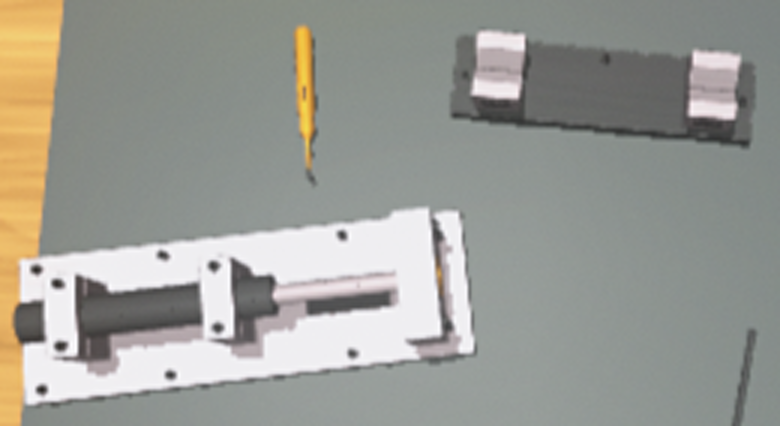

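```bash
cat > fit.py <<'E'
import cv2, numpy as np
from scipy.optimize import least_squares
def proj(f,P):
    E=f["extrinsics"]; K=np.array([[f["fx"],0,f["cx"]],[0,f["fy"],f["cy"]],[0,0,1]],float)
    return cv2.projectPoints(np.float64(P),cv2.Rodrigues(E[:3,:3])[0],E[:3,3],K,None)[0][:,0]
def pose(p,M):
    c,s=np.cos(p[2]),np.sin(p[2]); M=np.asarray(M,float)
    return np.c_[p[0]+c*M[:,0]-s*M[:,1],p[1]+s*M[:,0]+c*M[:,1],M[:,2]]
def fit(f,M,px,p0):
    M=np.array(M)/1000.
    r=least_squares(lambda p:(proj(f,pose(p,M))-px).ravel(),p0,loss="soft_l1")
    return r.x,(proj(f,pose(r.x,M))-px).round(1)
E
python3 - <<'E'
from fit import *
f=dict(np.load("top.npz"))
c=lambda L:np.array(L)/3.+[64-1/3,120-1/3]
G=[(60,185,15),(-60,185,15),(-60,-185,15),(60,-185,15),(50,-165,95),(-50,-165,95)]
g=c([(21,260),(26,404),(474,355),(462,211),(429,207),(440,338)])
S=[(35,130,15),(35,-130,15),(-35,130,15)]+[(x,y,55) for x in(28,-28) for y in (110,70,-70,-110)]
s=c([(459,36),(754,63),(451,113),(477,31),(525,34),(692,50),(741,53),(473,97),(521,100),(688,117),(737,120)])
pg,rg=fit(f,G,g,[.45,.3,0]); ps,rs=fit(f,S,s,[.6,0,0])
print(pg,rg.tolist()); print(ps,rs.tolist())
np.savez("poses.npz",g=pg,s=ps)
for n,p,M in(("window",pg,(0,-.085,.065)),("plate",pg,(0,-.165,.065)),("vmid",ps,(0,0,.0513))): print(n,pose(p,[M])[0])
# rod end visible? side check of the fits
fs=dict(np.load("side.npz")); im=fs["image"][:,:,::-1].copy()
im=cv2.resize(im,None,fx=3,fy=3,interpolation=cv2.INTER_CUBIC)
for p,M in((pg,G+[(0,-165,65)]),(ps,S+[(0,0,51.3)])):
    for u in proj(fs,pose(p,np.array(M)/1000.)): cv2.circle(im,tuple(int(round(v)) for v in u*3+1),3,(0,0,255),1)
cv2.imwrite("pics/side_chk.png",im[380:720,500:1020])
E
```

```text
[0.47495083 0.2358348  0.13825876] [[-0.6, -0.2], [-0.4, -0.0], [0.3, -0.5], [-0.5, 0.3], [0.4, 0.8], [0.8, -0.3]]
[ 0.67182669 -0.05860543 -0.0610627 ] [[-0.2, 0.0], [0.8, -0.2], [-0.3, 0.3], [0.4, 0.0], [0.3, 0.5], [0.3, 0.1], [-0.2, 0.5], [-0.5, -0.4], [-0.4, 0.0], [0.1, -0.7], [-0.2, -0.2]]
window [0.48666542 0.15164592 0.065     ]
plate [0.49769091 0.07240932 0.065     ]
vmid [ 0.67182669 -0.05860543  0.0513    ]
```

View pics/side_chk.png

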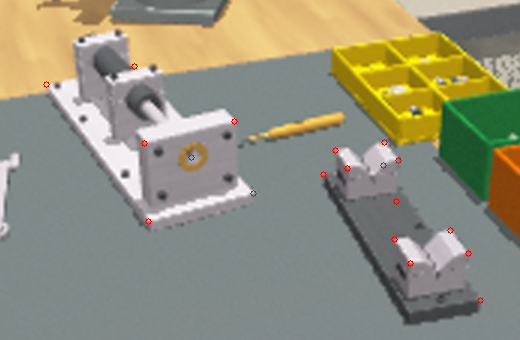

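The fitted corners line up with the picture: residuals are under 1 px, and both the plate bore and the stand project correctly in the side view. I'll move above the window next. The grasp is at unit y = -54, which is world (0.482, 0.182), with tool y at yaw 0.138.

```bash
python3 -m crank '[41,-53,0,-0.148, 82,-106,0,-0.296, 123,-159,0,-0.444, 164,-212,0,-0.592, 205,-265,0,-0.740, 246,-318,0,-0.888, 287,-371,0,-1.036, 328,-423,0,-1.184]' -1 60; python3 -m crank '[0,0,0,0, 0,0,0,0]'
```

```text
time: 1.1
position: [0.461, 0.2088, 0.2314]
orientation: [-0.0, 0.658, 0.753, 0.0]
wrist_force: [0.6, 1.3, -0.3]
grip_width: 0.997
gripper_force: 0.0
time: 1.35
position: [0.4598, 0.2107, 0.231]
orientation: [-0.0, 0.656, 0.754, -0.0]
wrist_force: [-0.1, 0.5, 0.1]
grip_width: 0.999
gripper_force: 0.0
```

```bash
python3 -m crank '[22.5,-28.3,0,0, 22.5,-28.3,-45,0, 22.5,-28.3,-95,0, 22.5,-28.3,-95,0]'; python3 - <<'E'
from cell import imaging
from fit import *
f=imaging.grab_frame("wrist"); np.savez("w1.npz",**{k:np.array(v) for k,v in f.items()})
im=f["image"][:,:,::-1].copy(); pg=np.load("poses.npz")["g"]
M=[(0,y,.064) for y in (-.035,-.054,-.085,-.135)]+[(8,0,0)]*0+[(x,-.135,.095) for x in(-.05,.05)]+[(sx*.008,y,.064) for sx in(-1,1) for y in(-.04,-.13)]
for u in proj(f,pose(pg,M)):
    if abs(u).max()<2000: cv2.circle(im,tuple(int(round(v)) for v in u),3,(0,0,255),1); print(u.round(0))
cv2.imwrite("pics/w1.png",im)
E
```

```text
time: 1.85
position: [0.4804, 0.1825, 0.1339]
orientation: [-0.001, 0.656, 0.755, -0.003]
wrist_force: [-0.2, -0.5, 0.3]
grip_width: 0.999
gripper_force: 0.0
[258. 179.]
[258. 204.]
[258. 243.]
[258. 300.]
[187. 327.]
[329. 328.]
[247. 186.]
[248. 295.]
[269. 186.]
[268. 295.]
```

View pics/w1.png

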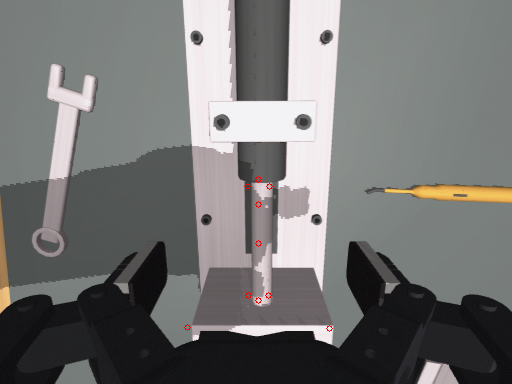

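The wrist view shows the rod centred at column 262 between finger midpoint 257 and prediction 258, so it lies about 2–3 mm further to +x than the fit. The barrel mouth is at row 180, as predicted. I'll correct sideways and descend.

```bash
python3 -m crank '[2,0.5,0,0, 2,0.5,0,0]'; python3 -m crank '[0,0,-40,0, 0,0,-80,0, 0,0,-92,0, 0,0,-92,0]'; python3 - <<'E'
from cell import imaging,ctrl
from fit import *
f=imaging.grab_frame("wrist"); g=np.load("poses.npz")["g"]
s=ctrl.observe(); d=s["position"][:2]-g[:2]; c,n=np.cos(g[2]),np.sin(g[2])
print("TCP in unit",d@[c,n],d@[-n,c],s["position"][2]); im=f["image"]
cv2.imwrite("pics/w2.png",im[:,:,::-1])
E
```

```text
time: 2.15
position: [0.4855, 0.1833, 0.1379]
orientation: [0.0, 0.657, 0.754, 0.001]
wrist_force: [0.1, -0.8, -0.6]
grip_width: 0.998
gripper_force: 0.0
time: 2.65
position: [0.485, 0.1827, 0.0449]
orientation: [0.0, 0.657, 0.754, -0.0]
wrist_force: [0.1, 0.5, 0.3]
grip_width: 0.999
gripper_force: 0.0
TCP in unit 0.0030069501668436595 -0.05383627205888324 0.04547611791953755
```

View pics/w2.png

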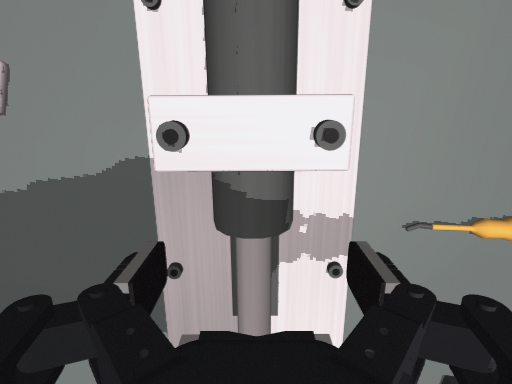

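The rod is at columns 237–271 (centre 254) and the finger midpoint is at 257, so the tool sits about 1.3 mm too far to +x. I'll correct that and close lightly.

```bash
python3 -m crank '[-1.3,-0.2,0,0, -1.3,-0.2,0,0]'; python3 -m crank '[0,0,0,0, 0,0,0,0, 0,0,0,0, 0,0,0,0, 0,0,0,0, 0,0,0,0]' 1 40
```

```text
time: 2.95
position: [0.4837, 0.1828, 0.0452]
orientation: [0.0, 0.657, 0.754, 0.001]
wrist_force: [-0.3, 0.5, 0.1]
grip_width: 0.997
gripper_force: 0.0
time: 3.7
position: [0.4834, 0.1825, 0.0443]
orientation: [-0.0, 0.657, 0.754, -0.0]
wrist_force: [-1.2, -0.1, 4.7]
grip_width: 0.17
gripper_force: 38.9
```

```bash
python3 -m crank '[1.4,-9.9,0,0, 2.8,-19.8,0,0, 4.1,-29.7,0,0, 5.5,-39.6,0,0, 6.9,-49.5,0,0, 8.5,-61.4,0,0, 8.5,-61.4,0,0]'
```

```text
time: 4.58
position: [0.4923, 0.1195, 0.0444]
orientation: [0.001, 0.657, 0.754, -0.0]
wrist_force: [2.6, -5.7, 3.2]
grip_width: 0.172
gripper_force: 39.0
```

```bash
python3 -m crank '[0,0,0,0, 0,0,0,0, 0,0,40,0, 0,0,80,0, 4.6,-33.4,92,0, 9.2,-66.8,92,0, 9.2,-66.8,92,0]' -1; python3 -m crank '[0,0,-40,0, 0,0,-80,0, 0,0,-92,0, 0,0,-92,0]'; python3 - <<'E'
from cell import imaging
import cv2
im=imaging.grab_frame("side")["image"][:,:,::-1]
cv2.imwrite("pics/s2.png",cv2.resize(im[110:250,160:340],None,fx=4,fy=4,interpolation=cv2.INTER_CUBIC))
E
```

```text
time: 5.45
position: [0.5011, 0.0523, 0.1364]
orientation: [0.0, 0.658, 0.753, -0.0]
wrist_force: [1.5, 0.5, -0.2]
grip_width: 1.0
gripper_force: 0.0
time: 5.95
position: [0.5009, 0.0546, 0.0443]
orientation: [-0.0, 0.657, 0.754, -0.0]
wrist_force: [-0.4, -0.1, 0.1]
grip_width: 0.997
gripper_force: 0.0
```

View pics/s2.png

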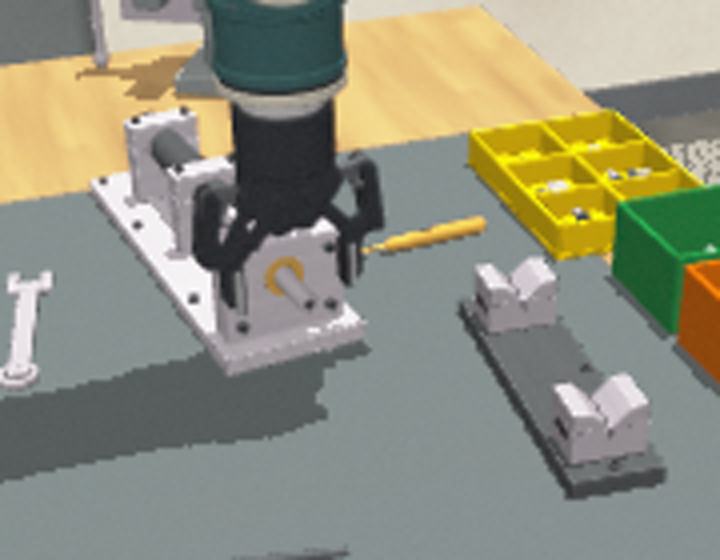

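The rod sticks out of the plate with its end at crop (309, 304), between the open fingers. I'll work out how far out it stands.

```bash
python3 - <<'E'
from fit import *
f=dict(np.load("side.npz")); g=np.load("poses.npz")["g"]
print(proj(f,pose(g,[(.0015,-y/1000,.064) for y in (165,195,200,205,210,215,220,225)])).round(1).tolist())
E
```

```text
[[230.6, 178.9], [234.4, 183.1], [235.1, 183.9], [235.7, 184.6], [236.4, 185.3], [237.0, 186.1], [237.7, 186.8], [238.4, 187.6]]
```

```bash
python3 -m crank '[0,0,0,0, 0,0,0,0, 0,0,0,0, 0,0,0,0, 0,0,0,0, 0,0,0,0]' 1 40
```

```text
time: 6.75
position: [0.5015, 0.0544, 0.0446]
orientation: [0.0, 0.657, 0.754, 0.0]
wrist_force: [0.1, 1.5, 5.9]
grip_width: 0.169
gripper_force: 38.9
```

The rod stands about 50 mm out, and I've gripped it 18 mm from the plate. I'll pull another 110 mm, leaving about 160 mm out with the tail still in the barrel.

```bash
python3 -m crank '[1.5,-11,0,0, 3.9,-28,0,0, 6.2,-45,0,0, 8.6,-62,0,0, 11,-79,0,0, 13.2,-95,0,0, 15.2,-109,0,0, 15.2,-109,0,0]'; python3 -m crank '[0,0,0,0]'
```

```text
time: 7.75
position: [0.5162, -0.0565, 0.0442]
orientation: [0.0, 0.657, 0.754, -0.0]
wrist_force: [0.4, -2.9, 0.8]
grip_width: 0.172
gripper_force: 38.9
time: 7.88
position: [0.5162, -0.0549, 0.0442]
orientation: [0.0, 0.657, 0.754, -0.0]
wrist_force: [1.9, -3.3, 0.5]
grip_width: 0.176
gripper_force: 39.0
```

```bash
python3 -m crank '[0,0,0,0, 0,0,0,0, 0,0,0,0, -4.2,30,0,0, -8.4,60,0,0, -12.6,90,0,0, -15.2,109,0,0, -15.2,109,0,0]' -1; python3 - <<'E'
from cell import imaging,ctrl
from fit import *
fs=imaging.grab_frame("side"); g=np.load("poses.npz")["g"]; s=ctrl.observe(); d=s["position"][:2]-g[:2]; c,n=np.cos(g[2]),np.sin(g[2])
print("TCP in unit",d@[c,n],d@[-n,c],s["position"][2])
im=fs["image"][:,:,::-1]
print(proj(fs,pose(g,[(.0015,-.165-o/1000,.064) for o in (150,155,160,165,170)])).round(1).tolist())
cv2.imwrite("pics/s3.png",cv2.resize(im[140:250,190:330],None,fx=5,fy=5,interpolation=cv2.INTER_CUBIC))
E
```

```text
time: 8.88
position: [0.5008, 0.0558, 0.0442]
orientation: [-0.0, 0.656, 0.755, 0.0]
wrist_force: [0.0, -0.1, 0.7]
grip_width: 0.998
gripper_force: 0.0
TCP in unit 0.0008205469470278982 -0.18319770868972524 0.0442908128949262
[[251.4, 202.0], [252.1, 202.9], [252.9, 203.8], [253.7, 204.7], [254.5, 205.5]]
```

View pics/s3.png

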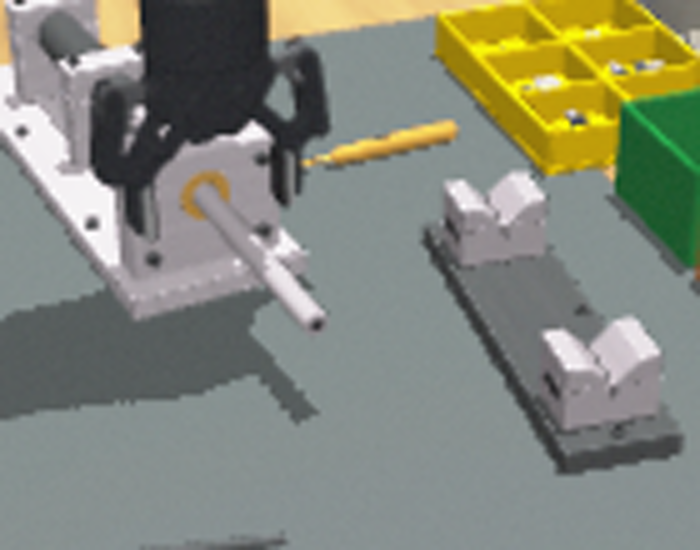

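The rod end is at pixel (253.2, 204.6), so about 163 mm stands out and the grip will be about 5 mm from the middle. I'll close firmly and draw it all the way out.

```bash
python3 -m crank '[0,0,0,0, 0,0,0,0, 0,0,0,0, 0,0,0,0, 0,0,0,0, 0,0,0,0, 0,0,0,0]' 1 90 && python3 -m crank '[1.4,-10,0,0, 3.6,-26,0,0, 5.9,-42,0,0, 8.1,-58,0,0, 10.3,-74,0,0, 12.5,-90,0,0, 14.8,-106,0,0, 14.8,-106,0,0]'
```

```text
time: 9.8
position: [0.5016, 0.0541, 0.0446]
orientation: [0.0, 0.657, 0.754, 0.0]
wrist_force: [1.5, -1.3, 4.6]
grip_width: 0.162
gripper_force: 87.7
time: 10.8
position: [0.5159, -0.0534, 0.0443]
orientation: [0.0, 0.657, 0.754, -0.0]
wrist_force: [-1.2, -0.1, -4.4]
grip_width: 0.152
gripper_force: 87.8
```

```bash
python3 -m crank '[1.4,-10,0,0, 3.6,-26,0,0, 5.9,-42,0,0, 7.9,-57,0,0, 9.5,-68,0,0, 9.5,-68,0,0, 9.5,-68,0,0]'
```

```text
time: 11.68
position: [0.5253, -0.1192, 0.0442]
orientation: [-0.0, 0.657, 0.754, 0.0]
wrist_force: [-0.8, 0.1, -4.6]
grip_width: 0.158
gripper_force: 87.8
```

Wrist force reads 4.6 N, the rod's weight, so it's hanging free. Next I lift, swing and go above the stand.

```bash
python3 -m crank '[0,0,25,0, 0,0,60,0, 20,7,85,-0.03, 50,18,90,-0.08, 80,30,90,-0.13, 110,42,90,-0.17, 135,51,90,-0.2, 147.5,55.6,90,-0.2]' && python3 -m crank '[0,0,0,0, 0,0,-25,0, 0,0,-45,0, 0,0,-60,0, 0,0,-60,0, 0,0,-60,0]'; python3 - <<'E'
from cell import imaging,ctrl
from fit import *
s=ctrl.observe(); ps=np.load("poses.npz")["s"]; d=s["position"][:2]-ps[:2]; c,n=np.cos(ps[2]),np.sin(ps[2])
q=s["orientation"]; print("TCP in stand",d@[c,n],d@[-n,c],s["position"][2],"yaw",2*np.arctan2(q[2],q[1])-np.pi/2,ps[2])
f=imaging.grab_frame("side"); np.savez("s4.npz",**{k:np.array(v) for k,v in f.items()})
t=imaging.grab_frame("top"); np.savez("t4.npz",**{k:np.array(v) for k,v in t.items()})
a=cv2.resize(f["image"][140:260,225:345,::-1],None,fx=3.3,fy=3.3,interpolation=cv2.INTER_CUBIC)
b=cv2.resize(t["image"][100:220,200:320,::-1],None,fx=3.3,fy=3.3,interpolation=cv2.INTER_CUBIC)
cv2.imwrite("pics/s4.png",np.hstack([a,b]))
E
```

```text
time: 12.68
position: [0.6735, -0.0625, 0.1337]
orientation: [-0.0, 0.728, 0.686, -0.0]
wrist_force: [0.2, 0.0, -5.3]
grip_width: 0.157
gripper_force: 88.5
time: 13.42
position: [0.6732, -0.0643, 0.0749]
orientation: [0.0, 0.729, 0.685, 0.0]
wrist_force: [0.2, -1.0, -3.9]
grip_width: 0.156
gripper_force: 88.4
TCP in stand 0.0016900223114684942 -0.005564416835022248 0.07492743215571078 yaw -0.06205438795638818 -0.061062695827613235
```

View pics/s4.png

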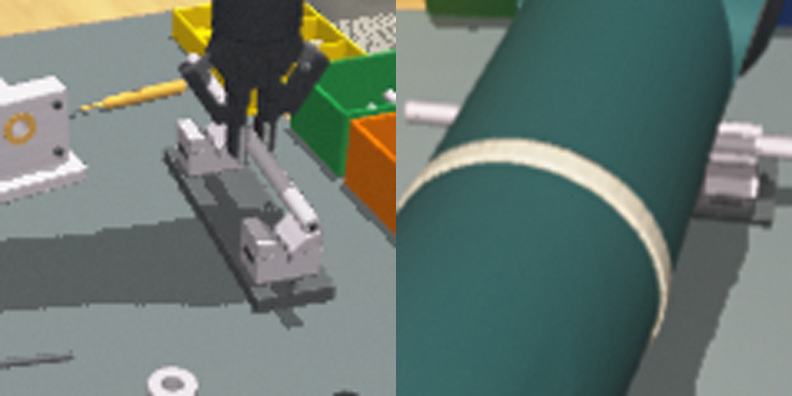

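The side view shows the rod level over both grooves, with its near end at (312, 226) in the crop. The top view shows the far end at (11, 112). I'll check both against a model.

```bash
python3 - <<'E'
from fit import *
ps=np.load("poses.npz")["s"]; s=dict(np.load("s4.npz")); t=dict(np.load("t4.npz"))
obsS=np.array([225+312/3.3,140+226/3.3]); obsT=np.array([200+11/3.3,100+112/3.3])
for dx in(0,.0015,.003):
  for dy in(-.01,0,.01): print(dx,dy,"side near",(proj(s,pose(ps,[(dx,-.15+dy,.0945)]))[0]-obsS).round(1),"top far",(proj(t,pose(ps,[(dx,.15+dy,.0945)]))[0]-obsT).round(1))
b=t["image"][115:165,290:350,::-1]; cv2.imwrite("pics/t4.png",cv2.resize(b,None,fx=8,fy=8,interpolation=cv2.INTER_CUBIC))
E
```

```text
0 -0.01 side near [1.7 1.9] top far [5.4 0.9]
0 0 side near [ 0.2 -0.2] top far [1.2 0.5]
0 0.01 side near [-1.4 -2.3] top far [-2.9  0.2]
0.0015 -0.01 side near [2.3 1.8] top far [5.5 0.3]
0.0015 0 side near [ 0.7 -0.3] top far [ 1.3 -0.1]
0.0015 0.01 side near [-0.9 -2.4] top far [-2.8 -0.4]
0.003 -0.01 side near [2.8 1.7] top far [ 5.5 -0.3]
0.003 0 side near [ 1.3 -0.4] top far [ 1.4 -0.7]
0.003 0.01 side near [-0.3 -2.5] top far [-2.8 -1. ]
```

The rod is level and centred lengthwise, about 1 mm to +x. I'll lower it and then feel for contact.

```bash
python3 -m crank '[-0.7,0,-10,0, -0.7,0,-20,0, -0.7,0,-30,0, -0.7,0,-36,0, -0.7,0,-39,0, -0.7,0,-40,0, -0.7,0,-40,0]'; python3 -m crank '[0,0,-1,0, 0,0,-2,0, 0,0,-2,0]'
```

```text
time: 14.4
position: [0.6722, -0.0641, 0.0344]
orientation: [-0.0, 0.729, 0.685, -0.0]
wrist_force: [-0.9, 0.8, -4.2]
grip_width: 0.156
gripper_force: 88.4
time: 14.78
position: [0.6723, -0.0641, 0.0331]
orientation: [0.0, 0.729, 0.685, 0.0]
wrist_force: [-5.4, 1.7, 7.7]
grip_width: 0.158
gripper_force: 90.0
```

Contact: the rod is touching the +x flank (force towards -x). I'll shift to -x and feel again.

```bash
python3 -m crank '[-0.6,0,0,0, -0.6,0,0,0]'; python3 -m crank '[-0.3,0,-0.7,0, -0.3,0,-0.7,0]'
```

```text
time: 15.02
position: [0.672, -0.0641, 0.0329]
orientation: [0.0, 0.729, 0.685, 0.0]
wrist_force: [-1.6, 1.1, 6.8]
grip_width: 0.159
gripper_force: 89.2
time: 15.28
position: [0.6721, -0.0641, 0.0328]
orientation: [0.001, 0.729, 0.685, 0.001]
wrist_force: [-4.5, 1.6, 14.5]
grip_width: 0.15
gripper_force: 90.6
```

It's pressing straight down and no longer sinking or moving sideways, so it's seated. I'll ease the grip, open and retreat.

```bash
python3 -m crank '[0,0,0,0, 0,0,0,0]' - 20; python3 -m crank '[0,0,0,0, 0,0,0,0, 0,0,0,0, 0,0,0,0]' 0.3; python3 -m crank '[0,0,0,0, 0,0,30,0, 0,0,75,0, 0,0,120,0, -40,0,150,0, -90,50,150,0, -140,100,150,0, -140,100,150,0]' -1;  python3 -m crank '[0,50,0,0, 0,100,0,0, 0,150,0,0, 0,200,0,0, 0,200,0,0]'; python3 - <<'E'
from cell import imaging
from fit import *
ps=np.load("poses.npz")["s"]
f=imaging.grab_frame("side"); t=imaging.grab_frame("top"); o=[]
for im,r,c in((f,150,230),(t,110,205)):
    k=cv2.resize(im["image"][r:r+110,c:c+120,::-1],None,fx=3.3,fy=3.3,interpolation=cv2.INTER_CUBIC)
    for u in proj(im,pose(ps,[(x,y,.0513) for y in(-.15,.15) for x in (-.008,.008)])): cv2.circle(k,tuple(int(v) for v in (u-[c,r]+.5)*3.3),2,(0,0,255),-1)
    o.append(k)
cv2.imwrite("pics/end.png",np.hstack(o))
E
```

```text
time: 15.52
position: [0.6721, -0.0641, 0.0328]
orientation: [0.001, 0.729, 0.685, 0.001]
wrist_force: [-4.4, 1.8, 14.1]
grip_width: 0.152
gripper_force: 90.6
time: 16.02
position: [0.6712, -0.0641, 0.0315]
orientation: [-0.0, 0.729, 0.685, -0.0]
wrist_force: [0.2, -0.5, -0.8]
grip_width: 0.349
gripper_force: 0.0
time: 17.02
position: [0.5291, 0.0388, 0.1817]
orientation: [-0.001, 0.727, 0.686, 0.0]
wrist_force: [1.5, -0.2, 0.5]
grip_width: 1.0
gripper_force: 0.0
time: 17.65
position: [0.5309, 0.2396, 0.1812]
orientation: [-0.0, 0.727, 0.687, 0.0]
wrist_force: [-0.2, -0.2, -0.3]
grip_width: 1.001
gripper_force: 0.0
```

View pics/end.png

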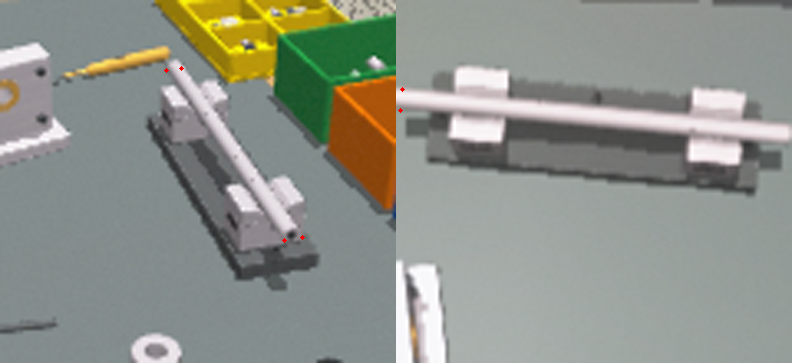

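The rod lies in both V-blocks. Its end at (292, 236) in the side crop sits within a few millimetres of the predicted marks, and the bystanders in view haven't moved.

```bash
python3 -c "
from cell import ctrl
print(ctrl.hand_in())"
```

```text
the job is handed in; nothing more can be done
None
```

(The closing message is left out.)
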